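Clamp the silver blank in the bench jig

ROBOT

A 6-joint arm with a two-finger parallel gripper is mounted at the origin on the work surface. World frame = base frame: x ahead of the robot, y to its left, z up, the work surface at z = 0. Lengths are in m, angles in degrees, forces in N, time in s.
With the tool pointing down it reaches from about 0.4 to 0.825 m from the base axis. Payload 7 kg.
Tool frame: the origin (TCP) lies between the finger pads; the fingertips stand 19 mm ahead of it and the grasp point (between the pads) is the TCP (r.tip_extent is the distance from the TCP to the fingertips, in m); z points along the fingers, y is the direction in which the jaws open and shut (so a half turn about z gives the same grasp; the last joint's range is limited). The gripper opens to 88 mm and grips with 3 to 60 N. Pads are 19 mm wide; open, the fingers measure 130 mm over their backs; the gripper's body (78 mm by 193 mm) begins 47 mm behind the grasp point.
Start: joints at [-59.525, 20.546, 0.682, 0, -70.136, -16.507], TCP at [0.163, -0.655, 0.246] pointing down, gripper open.
Joint ranges: [-176.03, 176.03], [-82.01, 121.73], [-58.28, 71.71], [-173.87, 95.51], [-174.79, -0.11], [-173.66, 173.66]. Speed limits (degrees/s): [136.94, 136.94, 172.46, 180, 180, 180].

INTERFACE

Orientations are given as [roll, pitch, yaw] about the fixed x, y, z axes, in that order (R = Rz(yaw) Ry(pitch) Rx(roll)).
In Python, from plant import r, capture, workorder, spotter gives the robot as it stands.
- The arm moves only by the tool step_arm, never from a script. Its argument "motion" is a list of rows, each a list of 5 numbers: the finger opening in m, from 0 to 0.0876, then the shift along the tool's x, y, z in m, then the turn about the tool's z in rad. In form: [[grip, dx, dy, dz, roll], ...]. A call has 1 to 5 rows; each row is the pose to reach, as a shift and turn from the pose commanded when the call began, along the tool's axes at that moment; what a row does not reach only later rows make up. A row lasts 1/8 s, in which the tool goes at most 62.5 mm and 10.7 degrees, less where a joint would pass 70% of its speed; a pose out of reach is approached as far as the arm can. A call with a gripper value outside its range is refused whole. The fingers move at their own pace and stop on an object; "newtons" is the grip in N (left out, the last holds). Time passes only in rows, so rows that repeat a pose let the fingers close. It gives the time, the measured TCP pose, the force and the opening at its end, in the units of the state.
- r.get_state(): the state, without advancing time (a new reading comes with each control period).
- capture(name): name is "side" or "top" or "wrist"; returns a dict with "image" (400x640x3 uint8, red, green, blue), "z_map" (400x640 float32, m along the optical axis (not along the pixel's ray), 0 where there is no reading), "fx", "fy", "cx", "cy" (pixels), "D" ([k1, k2, p1, p2, k3] as OpenCV has them; the pictures are not rectified), "pose" (4x4, takes a point from camera to world coordinates). Camera axes: x right, y down, z forward; pixel columns grow to the right and rows downward; lengths in m; the calibration is good to about 2 mm. A picture is of the moment at which its call begins.
- workorder.close_job(): hands the job in, once; it reports no verdict.
Trained networks look in the newest picture that a camera, given by its name, has taken for a name from the list of things; names that differ only in an ending like _2 or _b are one class to them, and where a whole thing is asked for, a point or a joint stands for the part that bears it (a point fixed in the world has none). Each returns a list of dicts, best first, with "p" (0 to 1); they miss things now and then, are a little off and sometimes report something else, mostly with a low value. They report only what shows in the picture. A call takes as long as a camera call.
- spotter.regions_of(camera, label): "mask" (400x640 bool, what is visible of it).
- spotter.tip_of(camera, label): "location" ([x, y, z] in m, in world coordinates, good to about 4 mm: a listed point, or the origin of a listed thing).
The state is a dict: "time_s": time; "joints": joint angles; "qd": joint speeds; "joint_torque": joint torques, N m; "tcp_pos": TCP position; "eef_rot": TCP orientation; "contact_force": force on the tool from outside, world axes, zero at the start; "moment": the same for the moment, N m; "gripper_width": finger opening in m.
Only numpy, scipy, OpenCV 4.12 (cv2) and the standard library are available. Lean on these libraries where they do the work, as an engineer would, in place of code of your own. Each camera call takes 0.05 s, during which the arm holds its last target.

TASK

Clamp the silver buckle blank in the soldering jig: push the swung-out clamp strap round with a finger until it stands over the blank against its stop, and only then push the red cam lever all the way down so that the strap's rubber foot presses on the blank. Nothing is to be picked up: leave the blank untouched by the hand, leave the jar, ring, hammer and pen where they lie, and finish with the hand clear.

Things in the scene. Friction and masses are not known exactly. Their poses are not given: they have to be found in the camera images.
- jig: Jig fixed to the bench: dark steel base 130 x 210 x 14 mm (x, y, z) carrying a pale firebrick, 90 x 80 mm, top 34 mm above the bench. Origin on the bench (base from y -100 to +110 mm, brick from y -70 to +10 mm), z up. Clamp pivot axis at x 0, y +70 mm; blank's place at x 0, y -30 mm. Brass stop pin, 12 mm thick, 76 mm high, at x +18, y +25 mm. Position and yaw vary.
- pivot (a point): Point on the strap's upright pivot axis at the strap's mid height, 73 mm above the bench, on a steel post 34 mm thick. Its axes are those of the jig.
- strap (a joint): Angle of the clamp strap, rad. 0 = over the blank, against the stop: the strap then runs from the pivot along the jig's -y. Positive = swung out, clockwise seen from above (at 1.57 it points along the jig's -x). Range 0 to 1.9; starts at 0.9 to 1.7. It stays where it is left (friction: about 2 N at its free end).
- strap_end (a point): Middle of the end face of the strap, 125 mm from the pivot axis. The strap is an aluminium bar 24 mm wide, its underside 66 mm and its top 80 mm above the bench, reaching 20 mm past the pivot on the other side. A steel spindle, 10 mm thick, passes upright through it 100 mm from the pivot, its top up to 98 mm above the bench.
- cam (a joint): Angle of the red cam lever, rad. 0 = upright; grows as it is pushed down, away from the strap's free end, in the upright plane along the strap; 1.5 = fully down, nearly level, at its stop. Starts at 0.35 to 0.75. Stays where it is left (friction: about 5 N at 60 mm from its pin). It rides on the strap. It lowers the rubber foot, which meets the blank at about 1.08.
- cam_pin (a point): The level pin the lever turns about, right above the pivot, 100 mm above the bench, between two steel cheeks 27 mm apart outside that reach 108 mm above the bench.
- cam_knob (a point): Centre of the black ball, 24 mm across, at the lever's end, 93 mm from the pin. The red lever bar between is 17 mm wide and 10 mm thick.
- foot: Black rubber foot under the strap, a disc 20 mm across and 8 mm thick, 100 mm from the pivot axis; origin at the centre of its underside, 49 mm above the bench with the lever upright, sinking 6.5 mm per rad of the lever until it meets the blank. It is spring loaded and presses with about 6 to 7 N when the lever is fully down.
- blank: Loose silver buckle blank, 50 x 44 x 8 mm with a raised middle, about 130 g, lying on the firebrick between low brass strips. Origin at the centre of its underside, 34 mm above the bench; its top is 42 mm above the bench.
- jar: Small closed jar, 42 mm across, 40 mm high, loose near the jig; origin at the centre of its underside. Bystander.
- ring: Brass finger ring lying flat, 25 mm across, 9 mm high, loose near the jig; origin at the centre of its underside. Bystander.
- hammer: Hammer, 220 mm long, lying along its own x on the bench on the jig's -y side; origin under its middle. Bystander.
- pen: Blue pen, 142 mm long, 9 mm thick, lying along its own x on the bench on the jig's +y side; origin under its middle. Bystander.

How it is judged:
By the outcome, as a careful person would: the job done as asked, in the order asked, and still so for the second after the job is handed in, with the robot touching nothing.
It also fails if it takes over 48 s, if anything falls off the work surface, if the arm or the gripper's body presses on something with over 40 N, if the wrist force passes 120 N, or if a joint passes its speed limit or range.

## Working session

There is one attempt and no reset: what is moved stays moved. The work goes in short steps, Python scripts to look and compute and a tool call to move; the robot and the scene stay as the last step left them, time stands still between calls to the robot, and variables do not carry over. Pictures are saved under pics/ and viewed, and the job is handed in when it is done.

Besides the shell and the picture viewer there is one more tool, called after "Emit:" as name(argument=value, ...) on one line, values as JSON. step_arm: Moves the arm, as the interface text tells. Its arguments: {"type":"object","properties":{"motion":{"type":"array","items":{"type":"array","items":{"type":"number"}}},"newtons":{"type":"number"}},"required":["motion"]}

```bash
ls; mkdir -p pics
cat > h.py <<'E'
import numpy as np, cv2
from plant import r, capture, workorder, spotter
def save(c,n): cv2.imwrite('pics/'+n,c['image'][:,:,::-1])
E
python3 - <<'E'
from h import *
s=r.get_state()
for k in s: print(k,np.round(s[k],3))
for cam in ['top','side']:
    c=capture(cam); save(c,cam+'1.png'); print(cam,np.round(c['pose'],3).tolist())
    for l in ['pivot','strap_end','cam_pin','cam_knob','jig','blank','foot','jar','ring','hammer','pen']:
        d=spotter.tip_of(cam,l)
        print(l,[(np.round(x['location'],3).tolist(),round(x['p'],2)) for x in d[:2]])
E
```

```text
pics
time_s 0.0
joints [-5.9523e+01  2.0590e+01  6.3300e-01 -2.0000e-02 -7.0136e+01 -1.6507e+01]
qd [ 0.021  0.035 -0.056  0.056 -0.08  -0.012]
joint_torque [ 1.0000e-03 -5.8272e+01  2.9306e+01  6.9970e+00  7.0000e-03 -0.0000e+00]
tcp_pos [ 0.163 -0.655  0.245]
eef_rot [ 1.79904e+02 -8.00000e-03 -1.66037e+02]
contact_force [-0.125 -0.134  0.014]
moment [ 0.028  0.023 -0.008]
gripper_width 0.088
top [[0.009, -0.995, 0.101, 0.48], [-1.0, -0.009, 0.004, -0.008], [-0.003, -0.101, -0.995, 0.966], [0.0, 0.0, 0.0, 1.0]]
pivot [([0.562, 0.069, 0.073], 0.81)]
strap_end [([0.437, 0.048, 0.075], 0.74), ([0.67, -0.05, 0.001], 0.26)]
cam_pin [([0.564, 0.072, 0.097], 0.76), ([0.622, 0.074, 0.174], 0.6)]
cam_knob [([0.546, -0.03, 0.032], 0.43)]
jig [([0.552, -0.0, -0.003], 0.82)]
blank [([0.546, -0.03, 0.035], 0.83), ([0.562, 0.067, 0.071], 0.23)]
foot []
jar [([0.407, -0.064, -0.003], 0.82)]
ring [([0.672, -0.053, 0.001], 0.49)]
hammer [([0.5, -0.19, 0.002], 0.65)]
pen [([0.611, 0.202, 0.003], 0.55)]
side [[0.998, -0.03, 0.051, 0.545], [-0.059, -0.495, 0.867, -0.561], [-0.0, -0.869, -0.496, 0.464], [0.0, 0.0, 0.0, 1.0]]
pivot [([0.564, 0.064, 0.071], 0.56), ([0.503, -0.191, 0.0], 0.35)]
strap_end [([0.444, 0.045, 0.07], 0.82)]
cam_pin [([0.56, 0.069, 0.102], 0.74)]
cam_knob [([0.625, 0.08, 0.168], 0.88)]
jig [([0.408, -0.066, -0.0], 0.4)]
blank [([0.544, -0.022, 0.033], 0.58)]
foot [([0.467, 0.047, 0.048], 0.45), ([0.55, -0.004, 0.001], 0.41)]
jar [([0.404, -0.063, 0.0], 0.65)]
ring [([0.67, -0.055, 0.001], 0.44)]
hammer [([0.501, -0.188, 0.006], 0.91)]
pen [([0.608, 0.199, -0.001], 0.57)]
```

View pics/top1.png

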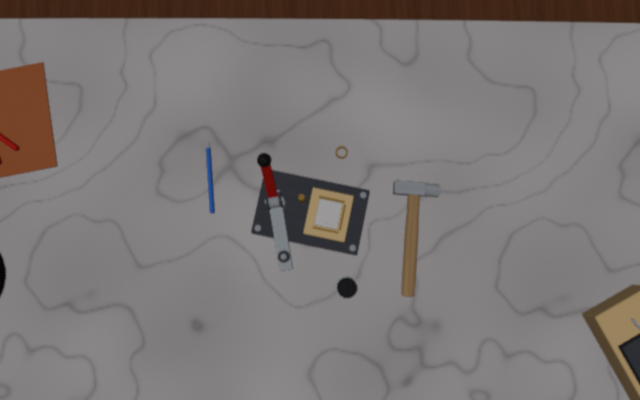

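View pics/side1.png

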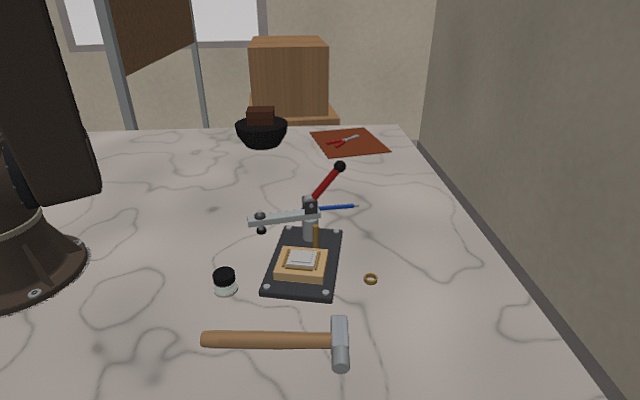

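Top view: the strap runs from the post at about (275,203) to its end at (285,268). The knob is at (264,160), the blank at (328,215), the jar at (347,288) and the ring at (342,152). The side view shows the strap swung out to the left with the lever raised to the right and the knob at (340,166). The networks agree with both pictures, giving strap ≈1.23 and cam ≈0.73.

```bash
cat >> h.py <<'E'
def rel(targets, cur=None):
    """targets: list of (x,y,z,yaw_deg) world; print rows relative to current tool pose"""
    s=r.get_state(); p=np.array(s['tcp_pos']); y0=np.radians(s['eef_rot'][2])
    if cur is not None: p=np.array(cur[:3]); y0=np.radians(cur[3])
    tx=np.array([np.cos(y0),np.sin(y0)]); ty=np.array([np.sin(y0),-np.cos(y0)])
    for t in targets:
        d=np.array(t[:3])-p; dyaw=(np.radians(t[3])-y0+np.pi)%(2*np.pi)-np.pi
        print([0,round(d[:2]@tx,4),round(d[:2]@ty,4),round(-d[2],4),round(-dyaw,4)])
P=np.array([.562,.069]); YAW=np.radians(-9.3)
def hand(th,rr,off):
    # xy of hand centre for strap angle th, at radius rr, off behind strap centreline; yaw with tool y normal to strap
    Rj=np.array([[np.cos(YAW),-np.sin(YAW)],[np.sin(YAW),np.cos(YAW)]])
    d=Rj@[-np.sin(th),-np.cos(th)]; n=Rj@[-np.cos(th),np.sin(th)]
    xy=P+rr*d+off*n; return xy, np.degrees(np.arctan2(n[1],n[0]))+90
E
python3 - <<'E'
from h import *
cs=[capture(c) for c in ('top','side')]
# refine
Rb=[]
from scipy.spatial.transform import Rotation
c=cs[0]
m=spotter.regions_of('top','strap')
print([ (x['p'],x['mask'].sum()) for x in m])
k=m[0]['mask']; z=c['z_map']; v,u=np.nonzero(k&(z>0))
K=np.array([[c['fx'],0,c['cx']],[0,c['fy'],c['cy']],[0,0,1]])
n=cv2.undistortPoints(np.float64(np.c_[u,v])[:,None],K,np.array(c['D']))[:,0]
zz=z[v,u]; pc=np.c_[n*zz[:,None],zz]; pw=pc@c['pose'][:3,:3].T+c['pose'][:3,3]
g=pw[(abs(pw[:,2]-.08)<.006)]; print(len(pw),len(g))
mu=g[:,:2].mean(0); U,S,V=np.linalg.svd(g[:,:2]-mu); print(mu,V[0],(g[:,:2]-mu)@V[0]@np.ones(1) if 0 else [((g[:,:2]-mu)@V[0]).min(),((g[:,:2]-mu)@V[0]).max()])
print(np.degrees(np.arctan2(V[0][1],V[0][0])))
xy,yw=hand(1.23,.105,.055); print(xy,yw)
rel([(.5,-.2,.245,-166),(xy[0],xy[1],.245,yw)])
E
```

```text
[(0.91, np.int64(1567))]
1560 793
[0.49784187 0.05726403] [-0.98507105 -0.1721483 ] [np.float64(-0.08561453169847005), np.float64(0.0594429274084207)]
-170.0872509203352
[0.44890357 0.10448517] 190.22619119890874
[0, np.float64(-0.4369), np.float64(0.3602), np.float64(0.0006), np.float64(-0.0005)]
[0, np.float64(-0.4609), np.float64(0.668), np.float64(0.0006), np.float64(0.0653)]
```

Emit:
step_arm(motion=[[0,-0.437,0.36,0,0],[0,-0.437,0.36,0,0],[0,-0.437,0.36,0,0],[0,-0.437,0.36,0,0],[0,-0.437,0.36,0,0]], newtons=20)

```text
time_s: 1.98
tcp_pos: [0.35, -0.4024, 0.2459]
eef_rot: [-180.0, 0.0, -166.0]
contact_force: [1.3, -0.8, 0.1]
gripper_width: 0.0427
```

Run:
```python
from h import *
xy,yw=hand(1.23,.105,.055)
rel([(.5,-.2,.245,-166),(xy[0],xy[1],.245,yw)])
```

```text
[0, np.float64(-0.1944), np.float64(0.1602), np.float64(0.0009), np.float64(-0.0006)]
[0, np.float64(-0.2183), np.float64(0.468), np.float64(0.0009), np.float64(0.0653)]
```

Emit:
step_arm(motion=[[0,-0.194,0.16,0,0],[0,-0.194,0.16,0,0],[0,-0.194,0.16,0,0],[0,-0.194,0.16,0,0],[0,-0.218,0.468,0,0.065]])

```text
time_s: 2.6
tcp_pos: [0.49, -0.1394, 0.245]
eef_rot: [-180.0, -0.0, -169.8]
contact_force: [-0.1, 1.3, -0.7]
gripper_width: 0.001
```

Run:
```python
from h import *
xy,yw=hand(1.23,.105,.055)
rel([(xy[0],xy[1],.245,yw)])
```

```text
[0, np.float64(-0.0027), np.float64(0.2473), np.float64(-0.0), np.float64(-0.0007)]
```

Emit:
step_arm(motion=[[0,-0.003,0.247,0,0],[0,-0.003,0.247,0,0],[0,-0.003,0.247,0,0],[0,-0.003,0.247,0,0],[0,-0.003,0.247,0,0]])

```text
time_s: 3.22
tcp_pos: [0.4462, 0.1057, 0.246]
eef_rot: [180.0, 0.1, -169.4]
contact_force: [0.5, -0.2, -0.4]
gripper_width: 0.0008
```

Run:
```python
from h import *
s=r.get_state();print(s['tcp_pos'],s['eef_rot'])
c=capture('wrist'); save(c,'w1.png'); c=capture('side'); save(c,'s2.png')
rel([(*hand(1.23,.105,.055)[0],.081,hand(1.23,.105,.055)[1])])
```

```text
[0.44622079 0.10574934 0.24598729] [ 1.79958474e+02  6.69608041e-02 -1.69429764e+02]
[0, np.float64(-0.0027), np.float64(0.0011), np.float64(0.1647), np.float64(0.0026)]
```

View pics/w1.png

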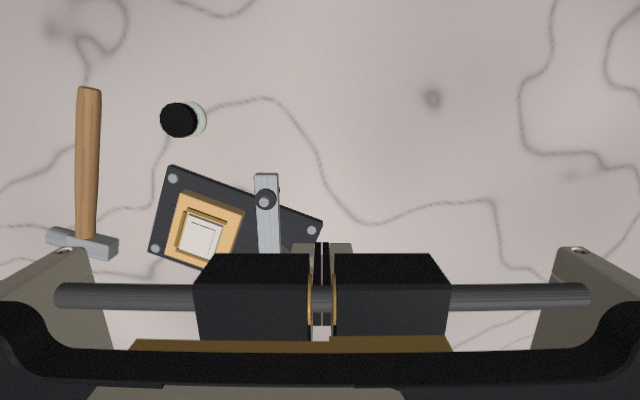

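View pics/s2.png

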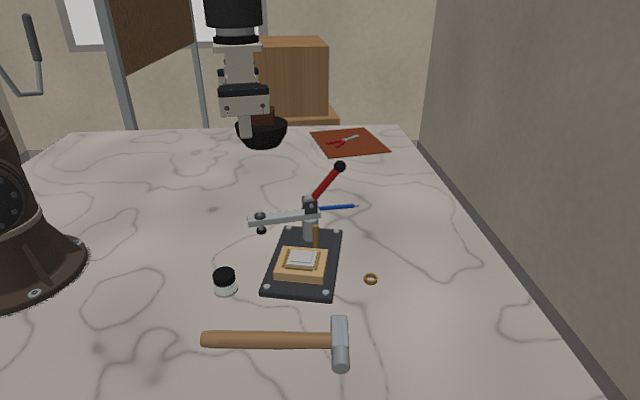

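Wrist view: the closed fingers (about (322,290)) stand to the right of the strap, which ends at (266,178) with the spindle at (265,200). That is its outer side. Nothing is below the fingers, so I descend.

Emit:
step_arm(motion=[[0,-0.003,0.001,0.06,0],[0,-0.003,0.001,0.12,0],[0,-0.003,0.001,0.164,0],[0,-0.003,0.001,0.164,0]])

```text
time_s: 3.82
tcp_pos: [0.4478, 0.101, 0.0792]
eef_rot: [-179.8, -0.4, -169.9]
contact_force: [0.5, -0.1, 0.7]
gripper_width: 0.0003
```

Run:
```python
from h import *
c=capture('wrist'); save(c,'w2.png'); c=capture('side'); save(c,'s3.png')
T=[]
for th,off in [(1.23,.04),(1.1,.034),(1.0,.034),(.85,.034),(.7,.034)]:
    xy,yw=hand(th,.105,off); T.append((*xy,.081,yw))
rel(T)
```

```text
[0, np.float64(0.0012), np.float64(-0.0134), np.float64(0.0016), np.float64(-0.0007)]
[0, np.float64(0.0047), np.float64(-0.0333), np.float64(0.0016), np.float64(-0.1307)]
[0, np.float64(0.0061), np.float64(-0.0442), np.float64(0.0016), np.float64(-0.2307)]
[0, np.float64(0.0063), np.float64(-0.0608), np.float64(0.0016), np.float64(-0.3807)]
[0, np.float64(0.0039), np.float64(-0.0771), np.float64(0.0016), np.float64(-0.5307)]
```

View pics/w2.png

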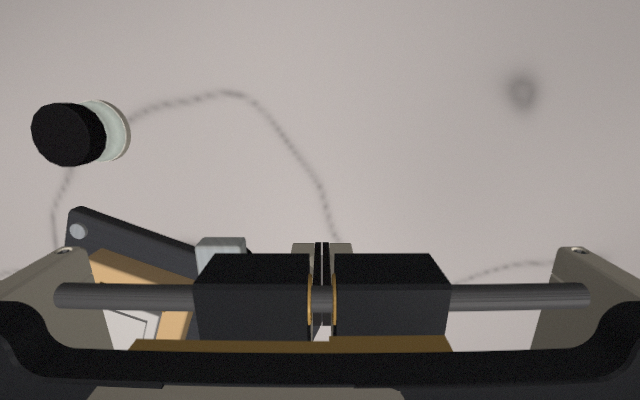

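View pics/s3.png

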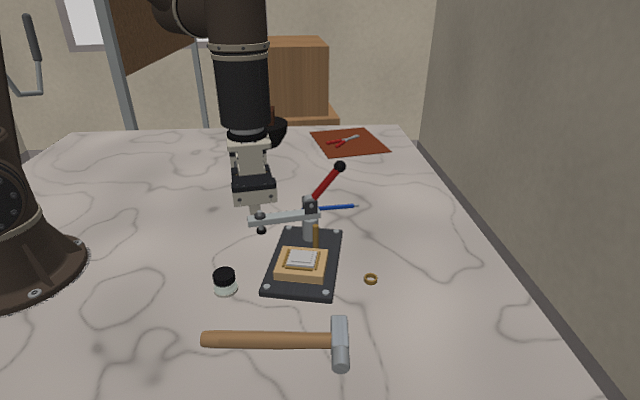

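Both views: the fingertips (wrist (322,245)) are beside the strap end (220,245) at strap height, with a gap of roughly 20–30 mm. I start pushing along the arc.

Emit:
step_arm(motion=[[0,0.001,-0.013,0,0],[0,0.0045,-0.033,0,-0.13],[0,0.006,-0.044,0,-0.23],[0,0.006,-0.061,0,-0.38],[0,0.004,-0.077,0,-0.53]])

```text
time_s: 4.55
tcp_pos: [0.4601, 0.0267, 0.0835]
eef_rot: [-180.0, 0.2, -139.1]
contact_force: [-0.2, 2.5, 0.5]
gripper_width: 0.0001
```

Run:
```python
from h import *
c=capture('top'); save(c,'t4.png')
print(spotter.tip_of('top','strap_end'))
c=capture('side'); save(c,'s4.png')
print(spotter.tip_of('side','strap_end'))
T=[]
for th,off in [(.6,.034),(.5,.034),(.4,.034),(.3,.034),(.2,.034)]:
    xy,yw=hand(th,.105,off); T.append((*xy,.081,yw))
rel(T)
```

```text
[{'location': [0.5658, 0.0705, 0.1], 'p': 0.52}]
[{'location': [0.4635, -0.0114, 0.0726], 'p': 0.84}]
[0, np.float64(0.0029), np.float64(-0.0113), np.float64(0.0018), np.float64(-0.104)]
[0, np.float64(0.0047), np.float64(-0.0222), np.float64(0.0018), np.float64(-0.204)]
[0, np.float64(0.0053), np.float64(-0.0332), np.float64(0.0018), np.float64(-0.304)]
[0, np.float64(0.0049), np.float64(-0.0442), np.float64(0.0018), np.float64(-0.404)]
[0, np.float64(0.0033), np.float64(-0.0551), np.float64(0.0018), np.float64(-0.504)]
```

View pics/s4.png

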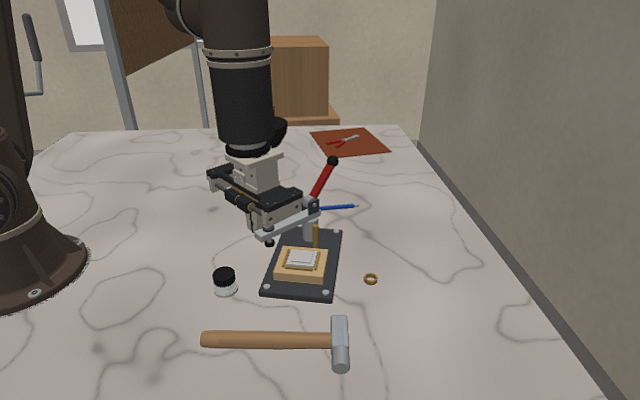

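The strap has swung to about 0.73 with 2.5 N on the hand. In the side view its end is at (262,238) and the lever is clear of the gripper. Continuing.

Emit:
step_arm(motion=[[0,0.003,-0.011,0.001,-0.1],[0,0.005,-0.022,0.002,-0.2],[0,0.005,-0.033,0.002,-0.3],[0,0.005,-0.044,0.002,-0.4],[0,0.003,-0.055,0.002,-0.5]])

```text
time_s: 5.38
tcp_pos: [0.4921, -0.0166, 0.0799]
eef_rot: [180.0, -0.0, -110.7]
contact_force: [-2.8, -0.8, 0.7]
gripper_width: 0.0006
```

Run:
```python
from h import *
c=capture('side'); save(c,'s5.png')
print(spotter.tip_of('side','strap_end'))
T=[]
for th,off in [(.15,.034),(.1,.034),(.06,.034),(.03,.034),(0,.034)]:
    xy,yw=hand(th,.105,off); T.append((*xy,.081,yw))
rel(T)
```

```text
[{'location': [0.5142, -0.0482, 0.0737], 'p': 0.94}]
[0, np.float64(0.0022), np.float64(-0.0053), np.float64(-0.0011), np.float64(-0.0514)]
[0, np.float64(0.0035), np.float64(-0.0107), np.float64(-0.0011), np.float64(-0.1014)]
[0, np.float64(0.0043), np.float64(-0.015), np.float64(-0.0011), np.float64(-0.1414)]
[0, np.float64(0.0049), np.float64(-0.0183), np.float64(-0.0011), np.float64(-0.1714)]
[0, np.float64(0.0053), np.float64(-0.0216), np.float64(-0.0011), np.float64(-0.2014)]
```

View pics/s5.png

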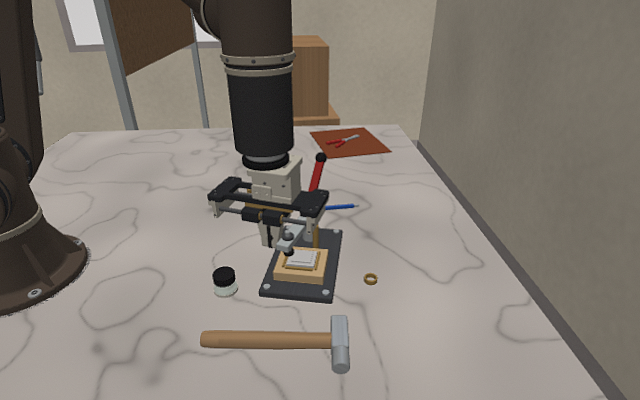

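Emit:
step_arm(motion=[[0,0.002,-0.005,0,-0.05],[0,0.0035,-0.011,0,-0.1],[0,0.004,-0.015,0,-0.14],[0,0.005,-0.018,0,-0.17],[0,0.005,-0.021,0,-0.2]])

```text
time_s: 6.1
tcp_pos: [0.5104, -0.0285, 0.0797]
eef_rot: [180.0, -0.0, -99.3]
contact_force: [-1.8, -1.5, 1.1]
gripper_width: 0.0003
```

Run:
```python
from h import *
c=capture('side'); save(c,'s6.png')
print(spotter.tip_of('side','strap_end'),spotter.tip_of('side','foot'))
s=r.get_state();print(s['tcp_pos'],s['eef_rot'],s['contact_force'])
```

```text
[{'location': [0.534, -0.0554, 0.0758], 'p': 0.59}, {'location': [0.6679, -0.0593, -0.0015], 'p': 0.35}] [{'location': [0.5411, -0.0291, 0.0459], 'p': 0.43}]
[ 0.51073354 -0.02852745  0.07964651] [-1.79985669e+02  2.18702436e-03 -9.93321272e+01] [-0.92331705 -0.09516696 -0.00887208]
```

View pics/s6.png

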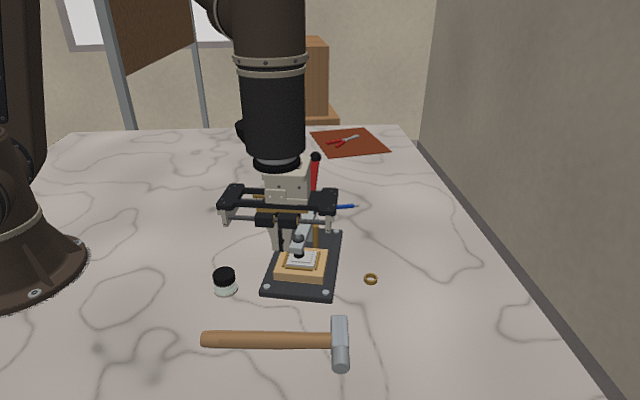

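The strap is nearly home at about 0.06. I creep on until the stop pushes back.

Emit:
step_arm(motion=[[0,0,-0.0015,0,0],[0,0,-0.003,0,0],[0,0,-0.0045,0,0],[0,0,-0.006,0,0]])

```text
time_s: 6.75
tcp_pos: [0.5158, -0.0297, 0.0793]
eef_rot: [179.9, -0.0, -99.3]
contact_force: [-6.8, 1.9, 4.2]
gripper_width: 0.0003
```

Emit:
step_arm(motion=[[0,0,-0.001,0,0],[0,0,-0.001,0,0]])

```text
time_s: 7.0
tcp_pos: [0.5159, -0.0297, 0.0793]
eef_rot: [179.8, -0.0, -99.3]
contact_force: [-8.0, 2.6, 5.6]
gripper_width: 0.0004
```

Emit:
step_arm(motion=[[0,0,-0.0015,0,0],[0,0,-0.0015,0,0]])

```text
time_s: 7.25
tcp_pos: [0.516, -0.0299, 0.0791]
eef_rot: [179.7, -0.0, -99.3]
contact_force: [-14.1, 5.2, 10.4]
gripper_width: 0.0003
```

Emit:
step_arm(motion=[[0,0,0.01,0,0],[0,0,0.03,0,0],[0,0,0.03,-0.06,0],[0,0,0.03,-0.12,0],[0,0,0.03,-0.14,0]])

```text
time_s: 7.88
tcp_pos: [0.4917, -0.0245, 0.224]
eef_rot: [-179.6, 0.2, -99.2]
contact_force: [0.9, 0.2, -0.6]
gripper_width: 0.0003
```

Run:
```python
from h import *
for cam in ['side','top']:
    c=capture(cam); save(c,cam+'7.png')
    for l in ['pivot','strap_end','cam_pin','cam_knob','blank']:
        d=spotter.tip_of(cam,l)
        print(cam,l,[(np.round(x['location'],3).tolist(),round(x['p'],2)) for x in d[:2]])
s=r.get_state();print(s['tcp_pos'],s['eef_rot'],s['contact_force'],s['time_s'])
```

```text
side pivot [([0.565, 0.065, 0.075], 0.73), ([0.672, -0.06, -0.002], 0.35)]
side strap_end [([0.539, -0.056, 0.072], 0.9), ([0.406, -0.063, -0.0], 0.32)]
side cam_pin [([0.563, 0.066, 0.102], 0.97)]
side cam_knob [([0.577, 0.124, 0.169], 0.91)]
side blank [([0.544, -0.026, 0.033], 0.81)]
top pivot [([0.561, 0.068, 0.072], 0.69)]
top strap_end []
top cam_pin [([0.566, 0.069, 0.102], 0.59)]
top cam_knob [([0.578, 0.124, 0.173], 0.66)]
top blank []
[ 0.48924265 -0.02515899  0.21896477] [ 1.79942925e+02 -3.19057863e-02 -9.92829625e+01] [ 0.08157465  0.55177571 -1.08998758] 8.475
```

View pics/side7.png

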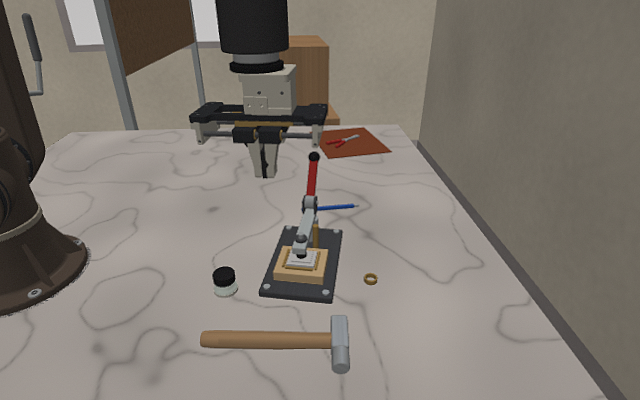

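View pics/top7.png

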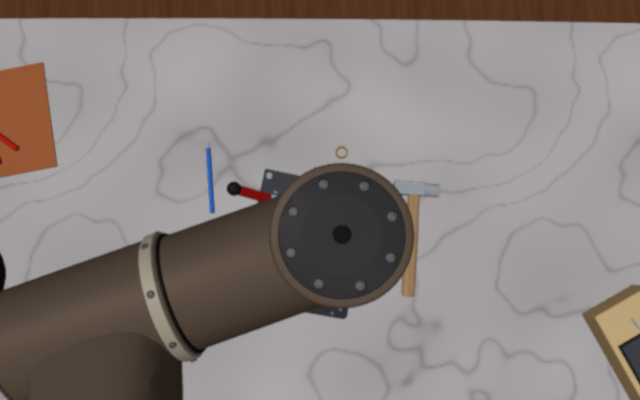

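Side view: the strap now runs straight over the blank, with its end and foot at (301,247) and the lever raised behind at (314,157). The stop pushed back with about 15 N and the hand didn't move any further, so the strap is home. Next I turn the hand along the strap line and go above the lever.

Run:
```python
from h import *
rel([(.5767,.141,.26,-10.5)])
```

```text
[0, np.float64(-0.1781), np.float64(-0.0595), np.float64(-0.041), np.float64(-1.5496)]
```

Emit:
step_arm(motion=[[0,0,0,-0.041,0],[0,-0.06,-0.02,-0.041,-0.18],[0,-0.12,-0.04,-0.041,-0.36],[0,-0.178,-0.0595,-0.041,-0.54],[0,-0.178,-0.0595,-0.041,-0.72]])

```text
time_s: 9.1
tcp_pos: [0.5782, 0.1444, 0.2589]
eef_rot: [179.9, -0.0, -57.5]
contact_force: [-0.3, -0.1, -0.9]
gripper_width: 0.0006
```

Run:
```python
from h import *
rel([(.5767,.141,.26,-10.5)])
```

```text
[0, np.float64(0.002), np.float64(0.0031), np.float64(-0.0011), np.float64(-0.8207)]
```

Emit:
step_arm(motion=[[0,0,0,0,-0.18],[0,0,0,0,-0.36],[0,0,0,0,-0.54],[0,0,0,0,-0.72],[0,0,0,0,-0.82]])

```text
time_s: 9.72
tcp_pos: [0.5768, 0.141, 0.2601]
eef_rot: [180.0, 0.0, -10.8]
contact_force: [0.6, 0.2, -0.8]
gripper_width: 0.0005
```

Run:
```python
from h import *
c=capture('wrist'); save(c,'w8.png')
for l in ['cam_knob','cam_pin','strap_end']: print(l,spotter.tip_of('wrist',l))
c=capture('side'); save(c,'s8.png')
print(spotter.tip_of('side','cam_knob'),spotter.tip_of('side','cam_pin'))
s=r.get_state();print(s['tcp_pos'],s['eef_rot'],s['contact_force'],s['time_s'])
rel([(.5767,.141,.21,-10.5)])
```

```text
cam_knob [{'location': [0.5752, 0.1261, 0.1719], 'p': 0.68}]
cam_pin [{'location': [0.563, 0.0649, 0.0995], 'p': 0.64}, {'location': [0.5765, 0.1261, 0.1718], 'p': 0.62}]
strap_end [{'location': [0.5398, -0.0561, 0.0732], 'p': 0.93}]
[{'location': [0.5759, 0.1278, 0.1687], 'p': 0.83}] [{'location': [0.5658, 0.0692, 0.1002], 'p': 0.77}, {'location': [0.5792, 0.1293, 0.1696], 'p': 0.71}]
[0.57681771 0.14096757 0.26044943] [ 1.79994775e+02  7.11564471e-03 -1.11338551e+01] [-0.73282337  0.36113699  0.18041337] 10.075
[0, np.float64(-0.0001), np.float64(-0.0), np.float64(0.0504), np.float64(-0.0111)]
```

View pics/w8.png

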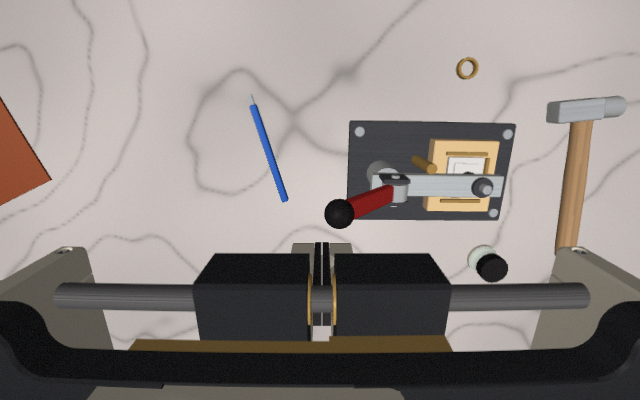

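View pics/s8.png

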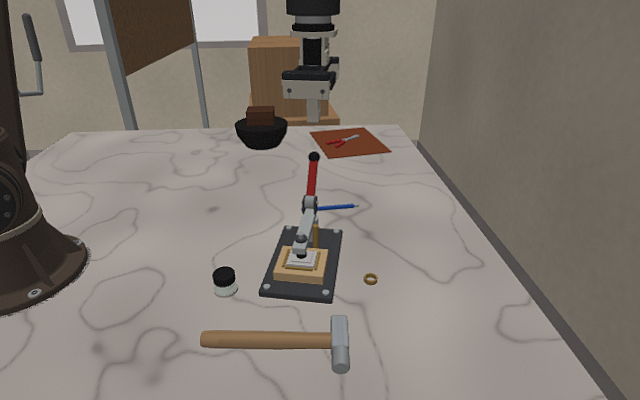

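Wrist view: the strap lies parallel to the base edges over the blank, with the stop pin beside it at (424,163). The knob is at (339,213), in line with the fingertips (322,250). Pressing down.

Emit:
step_arm(motion=[[0,0,0.003,0.045,0],[0,0,0.003,0.06,0],[0,0,0.003,0.07,0],[0,0,0.003,0.078,0],[0,0,0.003,0.085,0]])

```text
time_s: 10.7
tcp_pos: [0.5862, 0.147, 0.1844]
eef_rot: [-178.9, -1.2, -10.8]
contact_force: [6.1, 29.3, 30.8]
gripper_width: 0.0003
```

Run:
```python
from h import *
c=capture('side'); save(c,'s9.png')
for l in ['cam_knob','strap_end']:print(spotter.tip_of('side',l))
```

```text
[{'location': [0.5878, 0.1349, 0.1553], 'p': 0.75}]
[{'location': [0.5265, -0.0517, 0.0743], 'p': 0.91}, {'location': [0.6693, -0.0577, -0.0009], 'p': 0.21}]
```

View pics/s9.png

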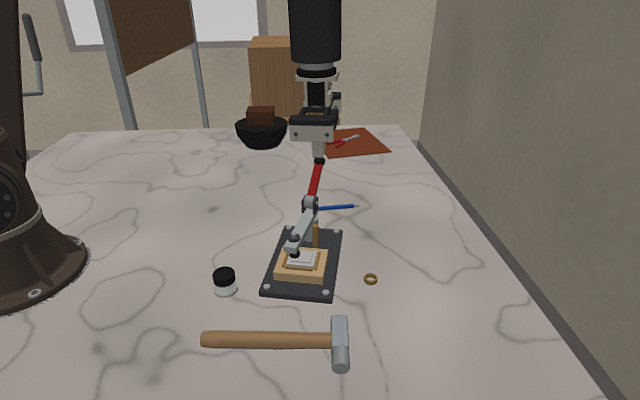

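The hand's rubbery grip on the knob stuck instead of sliding. The force reached 31 N and the strap was turned back to about 0.1 (its end is at (293,240) in the picture). The cam is at about 0.93, so the foot has not yet touched the blank. I lift off, push the strap home again, then press the lever along its arc instead of straight down.

Emit:
step_arm(motion=[[0,0,0,-0.03,0],[0,0,0,-0.08,0],[0,0,0,-0.08,0]])

```text
time_s: 11.22
tcp_pos: [0.5786, 0.139, 0.2608]
eef_rot: [-179.8, -0.4, -11.0]
contact_force: [-0.4, -0.2, -1.2]
gripper_width: 0.0002
```

Run:
```python
from h import *
for cam in ['side','wrist']:
    c=capture(cam); save(c,cam+'10.png')
    for l in ['pivot','strap_end','cam_pin','cam_knob','blank']:
        d=spotter.tip_of(cam,l)
        print(cam,l,[(np.round(x['location'],3).tolist(),round(x['p'],2)) for x in d[:2]])
# hand at strap .25 behind, r .11
import h
h.YAW=np.radians(-10.5); h.P=np.array([.564,.067])
xy,_=hand(.15,.112,.035); print(xy)
rel([(*xy,.255,-10.5),(*xy,.081,-10.5)]); print(r.get_state()['time_s'])
```

```text
side pivot [([0.562, 0.069, 0.072], 0.94)]
side strap_end [([0.528, -0.051, 0.075], 0.74), ([0.502, -0.192, 0.002], 0.32)]
side cam_pin [([0.562, 0.066, 0.1], 0.6)]
side cam_knob [([0.59, 0.138, 0.156], 0.7), ([0.552, -0.006, -0.0], 0.5)]
side blank [([0.544, -0.024, 0.03], 0.6)]
wrist pivot [([0.565, 0.07, 0.071], 0.64), ([0.501, -0.191, -0.001], 0.32)]
wrist strap_end [([0.524, -0.054, 0.07], 0.74)]
wrist cam_pin [([0.564, 0.069, 0.099], 0.9), ([0.524, -0.056, 0.073], 0.19)]
wrist cam_knob [([0.586, 0.137, 0.16], 0.93), ([0.55, 0.002, 0.001], 0.3)]
wrist blank [([0.546, -0.031, 0.036], 0.64)]
[ 0.49428766 -0.02738851]
[0, np.float64(-0.0487), np.float64(0.178), np.float64(0.0002), np.float64(-0.0096)]
[0, np.float64(-0.0487), np.float64(0.178), np.float64(0.1742), np.float64(-0.0096)]
11.825
```

View pics/wrist10.png

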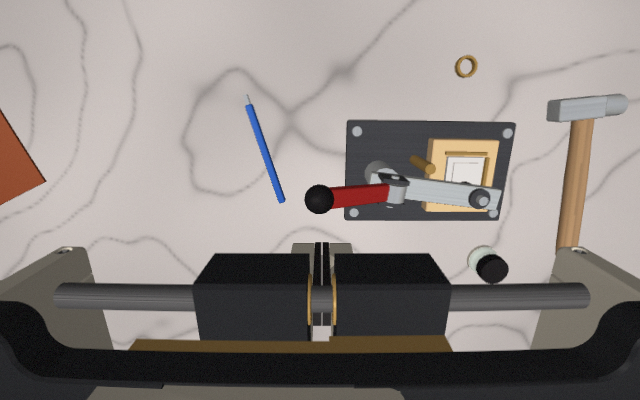

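Wrist view: the strap is turned out by about 0.12 (its end at (480,198), no longer parallel to the base edges). The blank and the bystanders are unmoved. I go to the strap's -x side and push it home again.

Emit:
step_arm(motion=[[0,-0.052,0.178,0,-0.01],[0,-0.052,0.178,0,-0.01],[0,-0.052,0.178,0,-0.01],[0,-0.052,0.178,0,-0.01]])

```text
time_s: 12.32
tcp_pos: [0.4892, -0.0294, 0.2561]
eef_rot: [-180.0, -0.0, -10.7]
contact_force: [-0.3, 0.8, -0.3]
gripper_width: 0.0006
```

Emit:
step_arm(motion=[[0,0,0,0.06,0],[0,0,0,0.12,0],[0,0,0,0.174,0],[0,0,0,0.174,0]])

```text
time_s: 12.82
tcp_pos: [0.4887, -0.0271, 0.0784]
eef_rot: [179.8, 0.4, -10.5]
contact_force: [0.3, -0.3, 0.2]
gripper_width: 0.0004
```

Emit:
step_arm(motion=[[0,0.005,0,0,0],[0,0.01,0,0,0],[0,0.015,0,0,0],[0,0.02,0,0,0],[0,0.02,0,0,0]])

```text
time_s: 13.45
tcp_pos: [0.5113, -0.0304, 0.0819]
eef_rot: [-180.0, -0.0, -10.5]
contact_force: [0.3, 0.1, -0.8]
gripper_width: 0.0007
```

Emit:
step_arm(motion=[[0,0.003,0,0,0],[0,0.006,0,0,0],[0,0.009,0,0,0],[0,0.011,0,0,0],[0,0.012,0,0,0]])

```text
time_s: 14.08
tcp_pos: [0.5206, -0.0325, 0.0811]
eef_rot: [180.0, 0.2, -10.5]
contact_force: [-11.3, 5.3, 7.7]
gripper_width: 0.0004
```

At the stop with 11 N. Backing off and lifting.

Emit:
step_arm(motion=[[0,-0.01,0,0,0],[0,-0.03,0,0,0],[0,-0.03,0,-0.06,0],[0,-0.03,0,-0.12,0],[0,-0.03,0,-0.17,0]])

```text
time_s: 14.7
tcp_pos: [0.4936, -0.0269, 0.2545]
eef_rot: [-179.9, -0.2, -10.4]
contact_force: [1.1, 0.1, -0.7]
gripper_width: 0.0005
```

Run:
```python
from h import *
for cam in ['side','wrist']:
    c=capture(cam); save(c,cam+'11.png')
    for l in ['strap_end','cam_pin','cam_knob']:
        d=spotter.tip_of(cam,l)
        print(cam,l,[(np.round(x['location'],3).tolist(),round(x['p'],2)) for x in d[:2]])
s=r.get_state(); print(s['tcp_pos'],s['time_s'])
```

```text
side strap_end [([0.542, -0.055, 0.074], 0.84)]
side cam_pin [([0.564, 0.068, 0.102], 0.62)]
side cam_knob [([0.58, 0.14, 0.155], 0.89)]
wrist strap_end [([0.541, -0.057, 0.071], 0.71), ([0.406, -0.062, -0.002], 0.58)]
wrist cam_pin [([0.562, 0.066, 0.101], 0.65)]
wrist cam_knob [([0.579, 0.141, 0.155], 0.66)]
[ 0.49249736 -0.02717237  0.25024586] 15.1
```

View pics/wrist11.png

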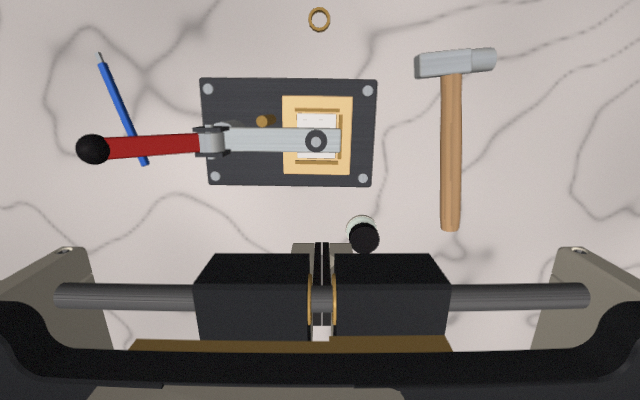

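View pics/side11.png

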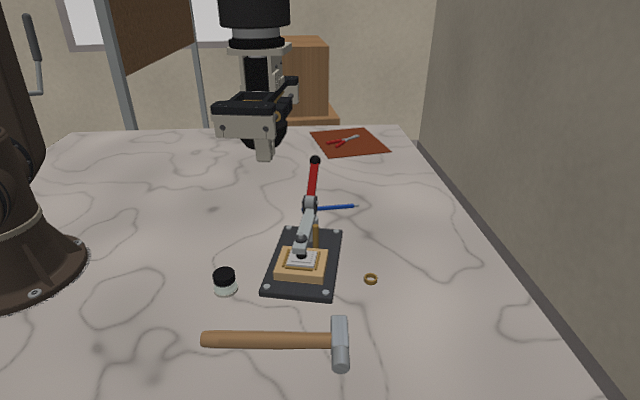

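The strap is home again: in the wrist picture it is parallel to the base edges (post (213,140), spindle (316,142), pin (266,121)). The knob is at (92,149), cam ≈0.94.

Run:
```python
from h import *
rel([(.579,.1405,.25,-10.5),(.579,.1405,.197,-10.5)])
t0=.937
for t in [1.0,1.05,1.1,1.15,1.2,1.25,1.3,1.35,1.4,1.45,1.5]:
    print(t, round(93*(np.sin(t)-np.sin(t0))+12*(t-t0),1), round(93*(np.cos(t0)-np.cos(t)),1))
```

```text
[0, np.float64(0.0546), np.float64(-0.1806), np.float64(0.0002), np.float64(0.0004)]
[0, np.float64(0.0546), np.float64(-0.1806), np.float64(0.0532), np.float64(0.0004)]
1.0 4.1 4.8
1.05 7.1 8.8
1.1 9.9 12.9
1.15 12.5 17.1
1.2 14.9 21.4
1.25 17.1 25.8
1.3 19.0 30.2
1.35 20.8 34.7
1.4 22.3 39.3
1.45 23.5 43.9
1.5 24.6 48.5
```

Emit:
step_arm(motion=[[0,0.055,-0.18,0,0],[0,0.055,-0.18,0,0],[0,0.055,-0.18,0,0],[0,0.055,-0.18,0,0],[0,0.055,-0.18,0.053,0]])

```text
time_s: 15.72
tcp_pos: [0.5821, 0.1415, 0.2001]
eef_rot: [-179.8, -0.3, -10.4]
contact_force: [0.4, 0.2, -1.4]
gripper_width: 0.0007
```

Run:
```python
from h import *
s=r.get_state(); print(s['tcp_pos'],s['contact_force'])
rel([(.579,.1405,.187,-10.5)])
```

```text
[0.58211818 0.14146369 0.2000549 ] [ 0.44779814  0.15594944 -1.41591704]
[0, np.float64(-0.0029), np.float64(0.0015), np.float64(0.0131), np.float64(0.0022)]
```

Emit:
step_arm(motion=[[0,-0.001,0,0.01,0],[0,-0.001,-0.004,0.015,0],[0,-0.001,-0.007,0.019,0],[0,-0.001,-0.01,0.023,0]])

```text
time_s: 16.23
tcp_pos: [0.581, 0.1497, 0.1762]
eef_rot: [-180.0, -0.0, -10.5]
contact_force: [-0.6, -3.0, 1.7]
gripper_width: 0.0003
```

Run:
```python
from h import *
for cam in ['side']:
    c=capture(cam); save(c,cam+'12.png')
    for l in ['strap_end','cam_pin','cam_knob']:
        d=spotter.tip_of(cam,l)
        print(cam,l,[(np.round(x['location'],3).tolist(),round(x['p'],2)) for x in d[:2]])
s=r.get_state(); print(s['tcp_pos'],s['contact_force'])
```

```text
side strap_end [([0.541, -0.055, 0.074], 0.89), ([0.544, -0.031, 0.044], 0.45)]
side cam_pin [([0.566, 0.067, 0.104], 0.6), ([0.405, -0.064, 0.001], 0.21)]
side cam_knob [([0.582, 0.149, 0.142], 0.57)]
[0.58086789 0.15009696 0.17571793] [0.88255002 0.09645917 0.52913665]
```

View pics/side12.png

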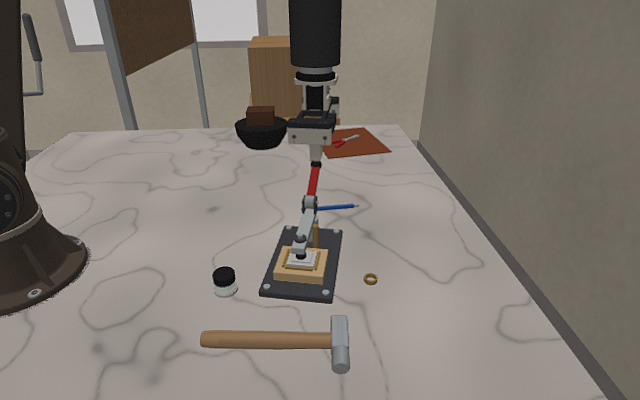

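The lever now follows with under 4 N and the strap stays home (end at 0.541, -0.055). Continuing along the arc.

Emit:
step_arm(motion=[[0,0,-0.003,0.004,0],[0,0,-0.005,0.0085,0],[0,0,-0.007,0.013,0],[0,0,-0.009,0.0175,0],[0,0,-0.011,0.022,0]])

```text
time_s: 17.05
tcp_pos: [0.5832, 0.1614, 0.1536]
eef_rot: [-179.9, -0.1, -10.5]
contact_force: [0.9, 1.4, 4.7]
gripper_width: 0.0006
```

Run:
```python
from h import *
for cam in ['side']:
    c=capture(cam); save(c,cam+'13.png')
    for l in ['strap_end','cam_knob']:
        d=spotter.tip_of(cam,l)
        print(cam,l,[(np.round(x['location'],3).tolist(),round(x['p'],2)) for x in d[:2]])
s=r.get_state(); print(s['tcp_pos'],s['contact_force'])
```

```text
side strap_end [([0.541, -0.057, 0.074], 0.71)]
side cam_knob []
[0.58269191 0.16093878 0.1531978 ] [1.49385365 1.41162428 2.32805528]
```

Emit:
step_arm(motion=[[0,0,-0.0015,0.005,0],[0,0,-0.0025,0.01,0],[0,0,-0.003,0.014,0],[0,0,-0.0035,0.017,0]])

```text
time_s: 17.7
tcp_pos: [0.5836, 0.1645, 0.1365]
eef_rot: [-180.0, -0.0, -10.5]
contact_force: [-0.4, 3.4, 12.5]
gripper_width: 0.0007
```

Emit:
step_arm(motion=[[0,0,0,0.002,0],[0,0,0,0.003,0],[0,0,0,0.003,0]])

```text
time_s: 18.08
tcp_pos: [0.5842, 0.1645, 0.136]
eef_rot: [-179.9, -0.1, -10.4]
contact_force: [-3.7, 3.8, 19.7]
gripper_width: 0.0006
```

Emit:
step_arm(motion=[[0,0,0,0.001,0],[0,0,0,0.002,0],[0,0,0,0.002,0]])

```text
time_s: 18.45
tcp_pos: [0.5851, 0.1644, 0.1356]
eef_rot: [-179.9, -0.3, -10.4]
contact_force: [-5.4, 0.7, 27.7]
gripper_width: 0.0003
```

The lever is against its hard stop: 28 N with no further travel. Lifting straight off and moving away to look.

Emit:
step_arm(motion=[[0,0,0,-0.004,0],[0,0,0,-0.008,0],[0,0,0,-0.05,0],[0,0,0,-0.11,0]])

```text
time_s: 18.95
tcp_pos: [0.5812, 0.1627, 0.2395]
eef_rot: [179.7, 0.4, -10.5]
contact_force: [2.3, 0.4, -0.6]
gripper_width: 0.0005
```

Emit:
step_arm(motion=[[0,-0.06,0,0,0],[0,-0.11,0,0,0],[0,-0.11,0,0,0]])

```text
time_s: 19.32
tcp_pos: [0.4718, 0.1832, 0.2411]
eef_rot: [179.9, 0.1, -10.4]
contact_force: [1.3, 0.2, -0.2]
gripper_width: 0.0008
```

```bash
python3 - <<'E'
from h import *
for cam in ['side','wrist','top']:
    c=capture(cam); save(c,cam+'14.png')
    for l in ['strap_end','cam_pin','cam_knob','foot','blank']:
        d=spotter.tip_of(cam,l)
        print(cam,l,[(np.round(x['location'],3).tolist(),round(x['p'],2)) for x in d[:2]])
s=r.get_state(); print(s['tcp_pos'],s['time_s'],s['contact_force'])
E
python3 -c "
import cv2
a=cv2.imread('pics/side14.png')[140:310,200:400];cv2.imwrite('pics/side14z.png',cv2.resize(a,None,fx=3,fy=3,interpolation=2))"
```

```text
side strap_end [([0.536, -0.057, 0.075], 0.95)]
side cam_pin [([0.565, 0.064, 0.101], 0.75)]
side cam_knob [([0.584, 0.158, 0.104], 0.77)]
side foot [([0.543, -0.031, 0.044], 0.54)]
side blank [([0.546, -0.025, 0.034], 0.84), ([0.505, -0.19, 0.003], 0.24)]
wrist strap_end [([0.537, -0.057, 0.075], 0.85)]
wrist cam_pin []
wrist cam_knob [([0.586, 0.159, 0.108], 0.59)]
wrist foot []
wrist blank [([0.543, -0.03, 0.039], 0.57)]
top strap_end [([0.534, -0.054, 0.076], 0.63)]
top cam_pin [([0.565, 0.07, 0.098], 0.66)]
top cam_knob [([0.586, 0.155, 0.109], 0.77)]
top foot []
top blank [([0.545, -0.028, 0.035], 0.84)]
[0.47518579 0.18418386 0.2416101 ] 20.225 [-0.62988718 -0.33437096 -0.69176748]
```

View pics/side14z.png

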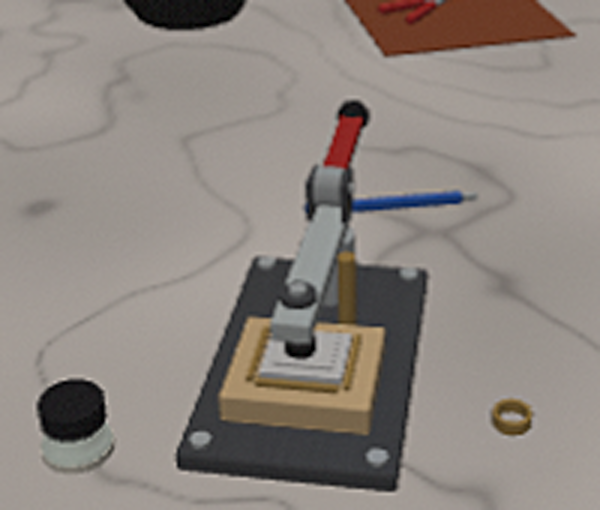

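View pics/wrist14.png

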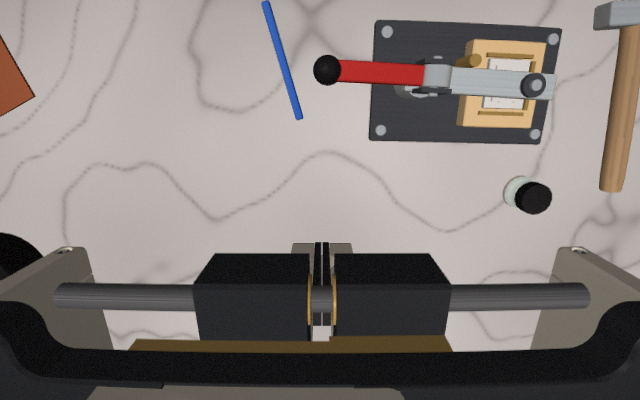

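The lever is fully down (knob at about 0.107 m height) and the foot is on the blank. The strap end, though, reads about 5 mm short of where it stood at the stop. I measure that angle properly from the depth picture and compare the jig's own direction.

```bash
cat >> h.py <<'E'
def pts(c,mask):
    z=c['z_map']; v,u=np.nonzero(mask&(z>0))
    K=np.array([[c['fx'],0,c['cx']],[0,c['fy'],c['cy']],[0,0,1]])
    n=cv2.undistortPoints(np.float64(np.c_[u,v])[:,None],K,np.array(c['D']))[:,0]
    zz=z[v,u]; pc=np.c_[n*zz[:,None],zz]; return pc@c['pose'][:3,:3].T+c['pose'][:3,3]
def axis(g):
    rc=cv2.minAreaRect(np.float32(g[:,:2]*1000)); return rc
def meas(cam):
    c=capture(cam); k=spotter.regions_of(cam,'strap')[0]['mask']; p=pts(c,k)
    g=p[abs(p[:,2]-.08)<.004]; mu=g[:,:2].mean(0); V=np.linalg.svd(g[:,:2]-mu,full_matrices=False)[2][0]
    if V[1]>0: V=-V
    print(cam,'strap dir deg', np.degrees(np.arctan2(V[0],-V[1])), len(g), axis(g))
    q=pts(c,np.ones((400,640),bool)); w=(abs(q[:,2]-.014)<.004)&(q[:,0]>.45)&(q[:,0]<.66)&(q[:,1]>-.14)&(q[:,1]<.14)
    print('  base',w.sum(),axis(q[w]))
    w=(abs(q[:,2]-.034)<.004)&(q[:,0]>.45)&(q[:,0]<.66)&(q[:,1]>-.12)&(q[:,1]<.05)
    print('  brick',w.sum(),axis(q[w]))
E
python3 - <<'E'
from h import *
meas('top'); meas('wrist')
E
```

```text
top strap dir deg -12.710743003320447 732 ((550.2728271484375, 18.67729949951172), (143.64263916015625, 25.414453506469727), 77.41313171386719)
  base 4267 ((575.6295166015625, 0.5468368530273438), (209.6583709716797, 183.1859130859375), 78.71235656738281)
  brick 1145 ((542.7242431640625, -28.647762298583984), (80.00360107421875, 90.12698364257812), 78.76667785644531)
wrist strap dir deg -11.962080806731052 2412 ((551.8678588867188, 17.385452270507812), (145.38076782226562, 26.028505325317383), 76.73979187011719)
  base 11114 ((551.1534423828125, 4.774070739746094), (210.6849822998047, 130.5642547607422), 78.7122573852539)
  brick 2847 ((544.5955200195312, -29.830322265625), (82.08613586425781, 90.69822692871094), 78.29219055175781)
```

Jig yaw is -11.3° and the strap points at -12 to -13°, so it stands about 0.02 rad (2–3 mm at the end) off the stop. The last press on the knob must have moved it. A gentle nudge back is worthwhile.

Run:
```python
from h import *
rel([(.495,-.029,.245,-10.5)]); print(r.get_state()['time_s'])
```

```text
[0, np.float64(0.0582), np.float64(0.2061), np.float64(-0.0034), np.float64(0.0005)]
20.425
```

Emit:
step_arm(motion=[[0,0.058,0.206,-0.003,0],[0,0.058,0.206,-0.003,0],[0,0.058,0.206,-0.003,0],[0,0.058,0.206,-0.003,0],[0,0.058,0.206,-0.003,0]])

```text
time_s: 21.05
tcp_pos: [0.4947, -0.0306, 0.2446]
eef_rot: [180.0, -0.0, -10.6]
contact_force: [0.3, 0.6, 0.6]
gripper_width: 0.0005
```

Emit:
step_arm(motion=[[0,0,0,0.06,0],[0,0,0,0.12,0],[0,0,0,0.163,0],[0,0,0,0.163,0]])

```text
time_s: 21.55
tcp_pos: [0.4926, -0.0288, 0.0791]
eef_rot: [179.8, 0.3, -10.4]
contact_force: [0.9, 0.5, 0.5]
gripper_width: 0.0004
```

Emit:
step_arm(motion=[[0,0.007,0,0,0],[0,0.014,0,0,0],[0,0.018,0,0,0],[0,0.02,0,0,0],[0,0.021,0,0,0]])

```text
time_s: 22.18
tcp_pos: [0.5155, -0.0328, 0.0818]
eef_rot: [-180.0, -0.0, -10.5]
contact_force: [-0.8, -1.1, -0.8]
gripper_width: 0.0003
```

Emit:
step_arm(motion=[[0,0.0015,0,0,0],[0,0.003,0,0,0],[0,0.0045,0,0,0],[0,0.006,0,0,0]])

```text
time_s: 22.68
tcp_pos: [0.5201, -0.0342, 0.0812]
eef_rot: [179.9, 0.1, -10.5]
contact_force: [-9.8, 2.6, 6.6]
gripper_width: 0.0005
```

Emit:
step_arm(motion=[[0,0.001,0,0,0],[0,0.002,0,0,0],[0,0.002,0,0,0]])

```text
time_s: 23.05
tcp_pos: [0.5202, -0.0344, 0.0808]
eef_rot: [179.9, 0.3, -10.5]
contact_force: [-12.7, 4.6, 8.3]
gripper_width: 0.0003
```

Emit:
step_arm(motion=[[0,0.001,0,0,0],[0,0.0015,0,0,0],[0,0.0015,0,0,0]])

```text
time_s: 23.42
tcp_pos: [0.5203, -0.0345, 0.0807]
eef_rot: [179.9, 0.4, -10.6]
contact_force: [-18.1, 8.0, 12.0]
gripper_width: 0.0007
```

Firm against the stop: 18 N with no motion, at the same hand position as before. Backing off well clear and checking.

Emit:
step_arm(motion=[[0,-0.006,0,0,0],[0,-0.03,0,0,0],[0,-0.03,0,-0.06,0],[0,-0.03,0,-0.12,0],[0,-0.03,0,-0.17,0]])

```text
time_s: 24.05
tcp_pos: [0.4964, -0.0289, 0.2546]
eef_rot: [-179.9, -0.2, -10.4]
contact_force: [0.9, 0.3, -0.3]
gripper_width: 0.0005
```

Emit:
step_arm(motion=[[0,-0.05,-0.12,0,0],[0,-0.05,-0.2,0,0],[0,-0.05,-0.2,0,0],[0,-0.05,-0.2,0,0],[0,-0.05,-0.2,0,0]])

```text
time_s: 24.68
tcp_pos: [0.4829, 0.1782, 0.2515]
eef_rot: [-180.0, -0.0, -10.3]
contact_force: [-0.7, -0.0, 0.4]
gripper_width: 0.0003
```

```bash
python3 - <<'E'
from h import *
meas('top'); meas('wrist')
for cam in ['side','top']:
    c=capture(cam); save(c,cam+'15.png')
    for l in ['strap_end','cam_knob','foot','blank','jar','ring','hammer','pen']:
        d=spotter.tip_of(cam,l)
        print(cam,l,[(np.round(x['location'],3).tolist(),round(x['p'],2)) for x in d[:1]])
s=r.get_state(); print(s['tcp_pos'],s['time_s'],s['contact_force'])
E
python3 -c "
import cv2
a=cv2.imread('pics/side15.png')[140:310,200:400];cv2.imwrite('pics/side15z.png',cv2.resize(a,None,fx=3,fy=3,interpolation=2))"
```

```text
top strap dir deg -11.109190697983742 738 ((552.465576171875, 17.660358428955078), (144.01824951171875, 25.047029495239258), 78.70523834228516)
  base 4303 ((575.765380859375, 0.5752334594726562), (209.85862731933594, 183.4361572265625), 78.7123031616211)
  brick 1155 ((542.5614624023438, -28.564231872558594), (79.89508056640625, 89.93400573730469), 78.77326202392578)
wrist strap dir deg -10.359272652948825 2193 ((553.3927001953125, 17.231868743896484), (144.90411376953125, 24.841787338256836), 79.39571380615234)
  base 10594 ((551.2638549804688, 4.7574005126953125), (210.8349609375, 130.80307006835938), 78.68128967285156)
  brick 2659 ((546.5673828125, -19.965003967285156), (100.15750122070312, 90.15597534179688), 78.43229675292969)
side strap_end [([0.543, -0.053, 0.074], 0.6)]
side cam_knob [([0.583, 0.16, 0.1], 0.58)]
side foot [([0.546, -0.034, 0.043], 0.43)]
side blank [([0.545, -0.027, 0.033], 0.87)]
side jar [([0.404, -0.065, -0.001], 0.72)]
side ring [([0.67, -0.056, -0.001], 0.53)]
side hammer [([0.504, -0.19, 0.004], 0.68)]
side pen [([0.611, 0.202, -0.002], 0.72)]
top strap_end [([0.537, -0.054, 0.078], 0.59)]
top cam_knob [([0.584, 0.158, 0.108], 0.76)]
top foot [([0.609, 0.2, 0.002], 0.57)]
top blank [([0.545, -0.028, 0.034], 0.81)]
top jar [([0.41, -0.06, -0.004], 0.61)]
top ring [([0.669, -0.05, -0.001], 0.6)]
top hammer [([0.501, -0.191, -0.002], 0.81)]
top pen [([0.611, 0.198, -0.0], 0.84)]
[0.48243086 0.17678994 0.25153191] 25.775 [ 0.83031836 -0.0771052  -0.85755835]
```

View pics/side15z.png

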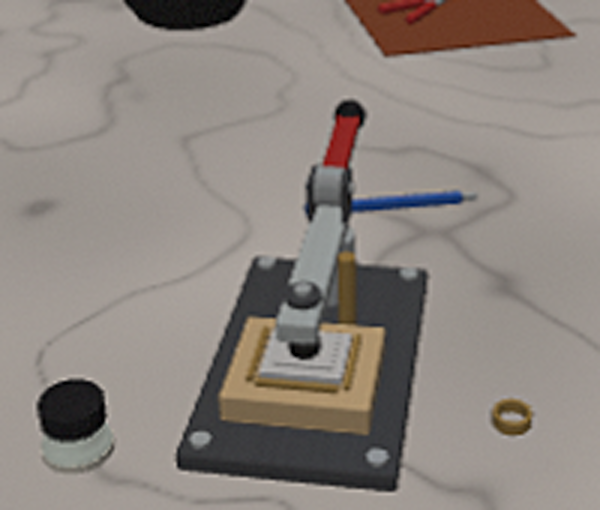

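View pics/top15.png

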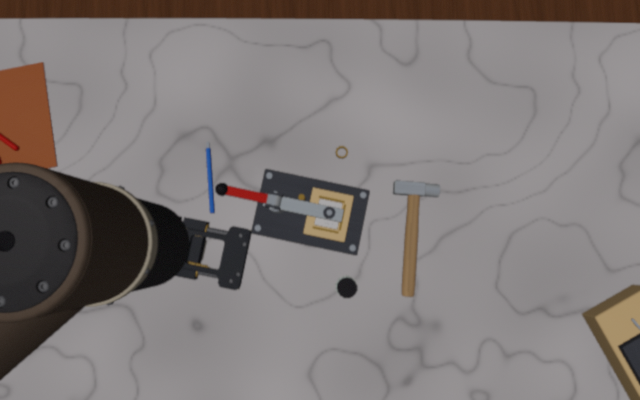

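The strap now matches the jig's direction (-11.1° against -11.3°). The knob is at 0.100–0.108 m (0.107 is fully down), the foot is on the blank, and the bystanders are where they were. In the pictures the hand is well clear.

Run:
```python
from h import *
print(workorder.close_job(), r.get_state()['time_s'])
```

```text
the job is handed in; nothing more can be done
the job is handed in; nothing more can be done
```

The blank is clamped: the strap stands against its stop over the blank, the red lever is fully down, and the hand is clear. I handed the job in at about 26 s.

**What I did:**
- I pushed the strap round from about 1.23 rad to its stop, which pushed back with about 15 N.
- My first straight-down push on the knob stuck by friction. It put about 42 N on the hand, took the cam to about 0.93 and turned the strap back out to about 0.1 rad. The foot had not reached the blank (it meets it at about 1.08).
- I lifted off, pushed the strap home again, and then pressed the lever along its arc to its hard stop, ending at 28 N with no further travel.
- That last press left the strap about 0.02 rad off its stop. I nudged it back with the lever already down, until 18 N at the hand moved it no further.

**Last checks:**
- **Strap:** it points along -11.1° (top camera) or -10.4° (wrist camera), against -11.3° for the jig. That is home within the measurement error.
- **Lever and foot:** the knob reads 100 to 108 mm high, where fully down is about 107 mm. The side camera shows the foot on the blank.
- **Blank and bystanders:** all read within about 6 mm of where they started, which is roughly the networks' error.

**Disagreements:** the cameras differ by 6 mm on the strap end's x position (0.543 m side, 0.537 m top). The top camera's foot reading was a false hit on the pen, so I ignored it.

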